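Hang the slide rack on the retracting hook

TASK

Take the balancer's sprung hook by its grip post, pull it down, swing it nose first through the eye of the slide rack standing in the white dish, and let it up gently under control so that the spring lifts the rack out and it hangs at rest above the dish with the hook fully home at the top. Never let the hook fly up, do not press hard on the rack, tip it in its dish or touch it with the gripper, and leave the things around where they are.

Things in the scene. Friction and masses are not known exactly. Their poses are not given: they have to be found in the camera images.
- stand: Bench balancer: grey foot (radius 55 mm), steel mast (radius 11 mm, 346 mm high). Origin: mast axis at bench level, z up, -x roughly to the robot. A carriage on the mast, pulled up by a near-constant-force spring, carries a level swing arm that turns about the mast; the arm's end, 170 mm from the mast axis, bears a grip post above and a hook below.
- carriage (a joint): How far (m) carriage, arm, post and hook are pulled down: 0 = home at the upper stop (start), 0.15 = lowest. The hand feels a steady upward pull of about 10 to 12 N; let go, it flies up.
- swing_arm (a joint): Angle (rad) of the arm about the mast, -0.9 to 0.9, turns almost freely, positive counter-clockwise seen from above. At angle t the arm's end lies at 0.17*(-cos t, -sin t) in the stand's frame. Increasing it moves the hook nose first.
- grip_post (a point): Centre of the upright round steel grip post (16 mm diameter, 45 mm high) on the arm's end, to be gripped from above. It stands on a collar of 36 mm diameter, top 22.5 mm below this point, on which fingertips can bear down. 327.5 mm above the bench when the carriage is home.
- hook: J-shaped hook of 6 mm round steel, open upward. Origin: middle of its seat on the rod's centre line (underside 3 mm lower), 102.5 mm below the grip post's centre and 11 mm to the nose side of its axis. -y points nose first, +x to the mast. The nose reaches to y = -16 mm and 18 mm above the origin; the shank stands at y = +11 mm, free for 56 mm upward.
- rack: Steel slide rack, 84 x 56 x 40 mm, 0.2 to 0.4 kg, in the dish with 2.5 mm play; the spring can lift it. Origin: centre of its underside; x along its length, roughly towards the mast. From its middle rises a flat sleeve (42 x 11 mm, top 71 mm up); a blade (36 x 5 mm) telescopes in it and bears a D-shaped eye.
- sleeve_top (a point): Top middle of the sleeve, 71 mm above the rack's origin. Blade and eye stand centred above it, the eye a closed D of 6 mm round steel in the rack's x-z plane, outside 40 mm wide, 38 mm high, opening 28 wide, 26 high. Clamped stiffly at an unmeasured height: its top is 45 to 90 mm above this point, new every time; find it by touch (rest the hook's underside lightly on it) or by sight.
- dish: White open rectangular staining dish, screwed to the bench by a lug at each end, outside 97 x 69 x 45 mm, walls and floor 4 mm. Origin: centre of its underside; x along the long side.
- coverslips_0: Small white box of cover slips, 33 x 33 x 16 mm, bystander.
- petri_0: Petri dish with lid, 90 mm across, 14 mm high, bystander.
- forceps_0: Steel forceps lying flat, 18 x 124 x 8 mm, bystander.
There are look-alikes about, which are no part of the job. Leave any red look-alike of the dish alone. What is shaped like the rack but red is not meant.

How it is judged:
On the way, in this order (a step that is already met when the one before it is completed fails the run):
1. the hook is pulled down at least 70 mm (value of joint carriage above 0.07 m), for 0.1 s.
2. the rack is lifted clear of the dish by the hook (height (world z) of rack above 0.055 m and contact force between hook and rack above 0.8 N), for 0.2 s.
At the end, for the whole second after the job is handed in: The carriage is home at the top (within 10 mm); the rack hangs on the hook, its underside over 60 mm above the bench, within 30 mm sideways of the hook and 60 mm of the dish's centre, tilted less than 0.3 rad and at rest (under 0.05 m/s) (value of joint carriage below 0.01 m and height (world z) of rack above 0.06 m and horizontal distance between rack and hook below 0.03 m and contact force between hook and rack above 0.8 N and angle between rack's own z axis and vertical below 0.3 rad and linear speed of rack below 0.05 m/s and horizontal distance between rack and dish below 0.06 m); the robot touches nothing.
It fails at once if the hook flies up (faster than 0.4 m/s) (velocity of joint carriage below -0.4 m/s).
It fails at once if the hook and the rack bear on each other with more than 20 N (contact force between hook and rack above 20 N).
It fails at once if the gripper touches the rack (contact force between the fingers and rack above 1 N).
It fails at once if the rack is tipped sideways by more than 0.08 rad as it stands in the dish, or over 0.5 rad anywhere (angle between rack's own z axis and vertical above 0.5 rad or (height (world z) of rack below 0.012 m and (angle between rack's own y axis and vertical below 1.4908 rad or angle between rack's own y axis and vertical above 1.6508 rad))).
It fails at once if a bystander is shoved more than 30 mm (distance of any of coverslips_0, petri_0, forceps_0 from where it was at the start of the episode above 0.03 m).
It also fails if it takes over 61 s, if anything falls off the work surface, if the arm or the gripper's body presses on something with over 40 N, if the wrist force passes 120 N, or if a joint passes its speed limit or range.

ROBOT

A 6-joint arm with a two-finger parallel gripper is mounted at the origin on a cart in front of the work surface, level with it; the furniture and walls round the work are solid. World frame = base frame: x ahead of the robot, y to its left, z up, the work surface at z = 0. Lengths are in m, angles in rad, forces in N, time in s.
With the tool pointing down it reaches from about 0.4 to 0.925 m from the base axis. Payload 12.5 kg.
Tool frame: the origin (TCP) lies between the finger pads; the fingertips stand 25 mm ahead of it and the grasp point (between the pads) lies 6 mm ahead of it (bot.finger_overhang is the distance from the TCP to the fingertips, in m); z points along the fingers, y is the line along which they close (so a half turn about z gives the same grasp; the last joint's range is limited). The gripper opens to 95 mm and grips with 3 to 60 N. Pads are 20 mm wide; open, the fingers measure 119 mm over their backs; the gripper's body (75 mm by 180 mm) begins 59 mm behind the grasp point.
Start: joints at [-1.309, 0.491, 1.559, -0, 1.092, -0.106], TCP at [0.225, -0.583, 0.24] pointing down, gripper open.
Joint ranges: [-3.1, 3.1], [-0.84, 2.19], [0.05, 2.79], [-1.13, 4.28], [0.06, 2.93], [-2.69, 2.69]. Speed limits (rad/s): [2.22, 2.22, 2.79, 3.14, 3.14, 3.14].

INTERFACE

Orientations are given as a unit quaternion [x, y, z, w].
In Python, from workcell import bot gives the robot as it stands.
- The arm moves only by the shell command python3 -m inch 'ROWS' [FORCE]. ROWS is JSON, a list of rows, each an object of numbers: "x", "y", "z": the shift along the tool's x, y, z in mm; "ax", "ay", "az": the turn, a rotation vector about the tool's x, y, z in rad; "grip": the opening, from 0 (shut) to 1 (fully open). A call has 1 to 12 rows; each row shifts and turns the commanded pose from where the row before left it, along the tool's axes as they then stand; what a row does not reach is not made up. A row lasts 1/12 s, in which the tool goes at most 41.7 mm and 7.16 degrees, less where a joint would pass 70% of its speed; a pose out of reach is approached as far as the arm can. A call is refused whole if a number of a shift passes 41.7 or a number of a turn 0.125, either way. A call with a gripper value outside its range is refused whole. The fingers move at their own pace and stop on an object; FORCE is the grip in N (left out, the last holds). Time passes only in rows, so rows that do not move let the fingers close. It gives the time, the measured TCP pose, the force, the opening and the grip force at its end, in the units of the state.
- bot.state(): the state, without advancing time (a new reading comes with each control period).
- bot.grab_frame(name): name is "scene" or "top" or "wrist"; returns the picture (420x560x3 uint8, blue, green, red); there is no depth.
- bot.camera_info(name): a dict with "K" (3x3 intrinsics, pixels), "R" (3x3) and "t" (3): a world point X has camera coordinates R X + t; the wrist camera has in their place "hand_eye" (4x4, takes a point from camera to tool coordinates, whose origin is the TCP and whose axes are the flange's). Camera axes: x right, y down, z forward; pixel columns grow to the right and rows downward; lengths in m; the calibration is good to about 2 mm. A picture is of the moment at which its call begins: read the wrist's pose just before it. camera_info takes no time and is no camera call.
- bot.sign_off(): hands the job in; it is judged then, once.
The state is a dict: "clock": time; "joint_positions": joint angles; "dq": joint speeds; "effort": joint torques, N m; "ee_pos": TCP position; "ee_rot": TCP orientation; "contact_force": force on the tool from outside, world axes, zero at the start; "ft_torque": the same for the moment, N m; "finger_gap": finger opening in m; "gripper_force": force on a finger pad.
Only numpy, scipy, OpenCV 4.12 (cv2) and the standard library are available. Lean on these libraries where they do the work, as an engineer would, in place of code of your own. Each camera call takes 0.05 s, during which the arm holds its last target. There are 200 camera calls.

## Working session

There is one attempt and no reset: what is moved stays moved. The work goes in short steps, Python scripts to look and compute and a shell command to move; the robot and the scene stay as the last step left them, time stands still between calls to the robot, and variables do not carry over. Pictures are saved under pics/ and viewed, at most 10 in all, crops included, and the job is handed in when it is done.

```bash
mkdir -p pics; ls; python3 - <<'E'
from workcell import bot
import cv2,numpy as np
s=bot.state();print(s)
for n in("scene","top"):
    cv2.imwrite(f"pics/{n}0.png",bot.grab_frame(n)); c=bot.camera_info(n); print(n,{k:np.round(v,4).tolist() for k,v in c.items() if k in("K","R","t")})
print(bot.camera_info("wrist"))
E
```

```text
pics
{'clock': 0.0, 'joint_positions': array([-1.30857824e+00,  4.91518759e-01,  1.55945264e+00, -8.53164524e-06,
        1.09173900e+00, -1.05590778e-01]), 'dq': array([ 0.00020669,  0.00021707,  0.00051317,  0.00152096, -0.00183506,
        0.00038838]), 'effort': array([ 1.43725885e-05, -6.12644434e+01, -2.58184969e+01,  6.92049810e-02,
        4.82442684e-02, -1.64815433e-04]), 'ee_pos': array([ 0.22469738, -0.58296615,  0.239086  ]), 'ee_rot': array([ 9.83136673e-01,  1.82871457e-01, -4.74955526e-05, -5.56863632e-04]), 'contact_force': array([ 0.37972856, -0.24771429,  0.70696538]), 'ft_torque': array([ 0.04163548, -0.00399628,  0.02578549]), 'gripper_force': 0.0, 'finger_gap': 0.09527740342129631}
scene {'K': [[422.7804, 0.0, 275.7129], [0.0, 422.7804, 210.4662], [0.0, 0.0, 1.0]], 'R': [[-0.546, -0.8378, 0.0028], [-0.4606, 0.2973, -0.8363], [0.6998, -0.4579, -0.5482]], 't': [0.4226, 0.3691, 0.9257]}
top {'K': [[450.5752, 0.0, 275.8294], [0.0, 450.5752, 209.5151], [0.0, 0.0, 1.0]], 'R': [[-0.0149, -0.9996, -0.024], [-0.9812, 0.0193, -0.192], [0.1924, 0.0207, -0.9811]], 't': [0.187, 0.5723, 1.2096]}
{'K': array([[350.73252765,   0.        , 279.55719601],
       [  0.        , 350.73252765, 213.14187214],
       [  0.        ,   0.        ,   1.        ]]), 'hand_eye': array([[-4.84873475e-04, -9.71556437e-01, -2.36807634e-01,
         6.57616731e-02],
       [ 9.99999170e-01, -1.88489224e-04, -1.27422056e-03,
        -2.32238344e-04],
       [ 1.19334150e-03, -2.36808055e-01,  9.71555722e-01,
        -1.45066140e-01],
       [ 0.00000000e+00,  0.00000000e+00,  0.00000000e+00,
         1.00000000e+00]])}
```

View pics/scene0.png

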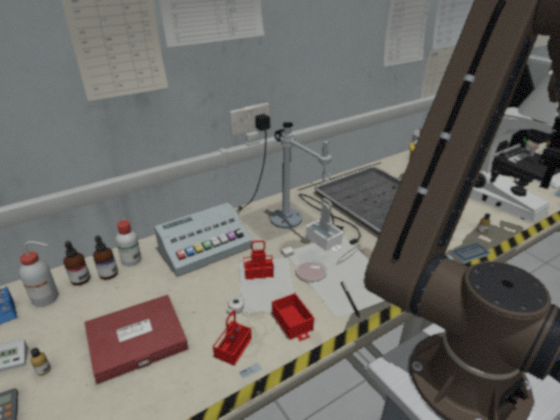

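View pics/top0.png

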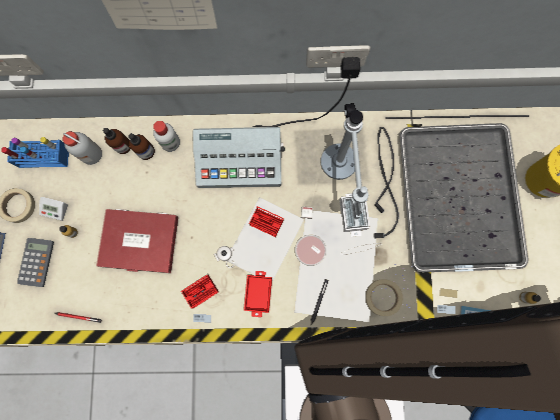

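The scene view shows the stand (foot 286,217), the post near (325,152) and the white dish with its steel rack at (323,235). In the top view the dish is at (355,213), the foot at (338,162) and the post near (362,190). The look-alikes are red racks at scene (258,262) and (233,340) and a red dish at (292,315). The steel rack in the white dish fits the description, and an enlarged crop should confirm it.

```bash
python3 - <<'E'
import cv2,numpy as np
a=cv2.imread("pics/scene0.png")[115:265,255:375]; b=cv2.imread("pics/top0.png")[95:245,300:420]
r=lambda i:cv2.resize(i,(400,500),interpolation=cv2.INTER_CUBIC)
cv2.imwrite("pics/crop.png",np.hstack([r(a),r(b)]))
E
```

```text
(no output)
```

View pics/crop.png

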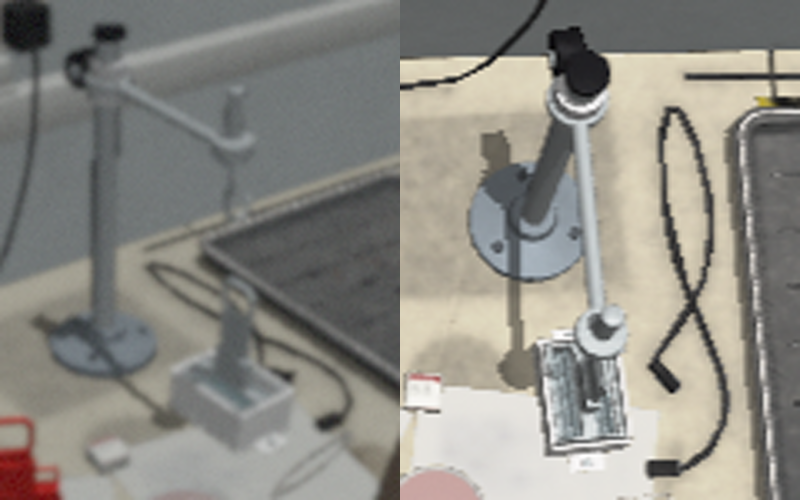

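The crop confirms it: the steel rack stands in the white dish, with its eye top at scene (326,199). The post top is at scene (326,142) and top (363,189), and the red items are separate.

```bash
cat > h.py <<'E'
from workcell import bot
import cv2,numpy as np
from scipy.spatial.transform import Rotation as Ro
def cam(n,s=None):
    c=bot.camera_info(n);K=np.array(c["K"])
    if n!="wrist":
        R=np.array(c["R"]);return K,R,np.array(c["t"])
    H=np.array(c["hand_eye"]);T=np.eye(4);T[:3,:3]=Ro.from_quat(s["ee_rot"]).as_matrix();T[:3,3]=s["ee_pos"]
    W=np.linalg.inv(T@H);return K,W[:3,:3],W[:3,3]
def ray(C,p):
    K,R,t=C;d=R.T@np.linalg.inv(K)@[p[0],p[1],1];return -R.T@t,d
def onz(C,p,z):
    o,d=ray(C,p);return o+d*(z-o[2])/d[2]
def tri(C1,p1,C2,p2):
    o,d=ray(C1,p1);q,e=ray(C2,p2);k=np.linalg.lstsq(np.c_[d,-e],q-o,rcond=None)[0]
    a=o+d*k[0];b=q+e*k[1];return (a+b)/2,np.linalg.norm(a-b)
def pr(C,X):
    K,R,t=C;u=K@(R@np.asarray(X)+t);return u[:2]/u[2]
E
python3 - <<'E'
from h import *
np.set_printoptions(precision=4,suppress=True)
S=cam("scene");T=cam("top")
c=lambda x,y:(255+x*.3,115+y*.3); t=lambda x,y:(300+(x-400)*.3,95+y*.3)
print("post top",onz(S,c(236,90),.35),onz(T,t(610,313),.35),tri(S,c(236,90),T,t(610,313)))
print("collar",onz(S,c(234,138),.305),onz(T,t(601,330),.305))
print("foot",onz(S,c(104,340),.01),onz(T,t(532,222),.01))
print("masttop", onz(T,t(587,72),.346))
for p in[(537,345),(612,332),(632,440),(550,452)]:print("dish",onz(T,t(*p),.045))
for p in[(170,376),(246,452),(295,390),(221,345)]:print("dishS",onz(S,c(*p),.045))
E
```

```text
post top [ 0.5531 -0.0143  0.35  ] [ 0.5598 -0.0181  0.35  ] (array([ 0.5602, -0.0194,  0.3462]), np.float64(0.0015724716752373257))
collar [ 0.5566 -0.0189  0.305 ] [ 0.5589 -0.0194  0.305 ]
foot [ 0.7274 -0.0121  0.01  ] [ 0.7262 -0.0136  0.01  ]
masttop [ 0.7276 -0.0121  0.346 ]
dish [ 0.6062 -0.0088  0.045 ]
dish [ 0.6163 -0.0731  0.045 ]
dish [ 0.5228 -0.085   0.045 ]
dish [ 0.5139 -0.0158  0.045 ]
dishS [ 0.6016 -0.0006  0.045 ]
dishS [0.4742 0.0115 0.045 ]
dishS [ 0.5209 -0.0846  0.045 ]
dishS [ 0.6163 -0.0729  0.045 ]
```

```bash
python3 -m inch '[{"z":-40,"az":0.123},{"z":-40,"az":0.123},{"z":-40,"az":0.123},{"z":-40},{"z":-40},{"x":16,"y":-40},{"x":16,"y":-40},{"x":16,"y":-40},{"x":16,"y":-40},{"x":16,"y":-40},{"x":16,"y":-40},{"x":16,"y":-40}]'; python3 -m inch '[{"x":16,"y":-40},{"x":16,"y":-40},{"x":16,"y":-40},{"x":16,"y":-40},{"x":16,"y":-40},{"x":16,"y":-40},{"x":16,"y":-40},{},{}]'
python3 - <<'E'
from h import *
s=bot.state();print(s["ee_pos"],s["ee_rot"],s["contact_force"])
cv2.imwrite("pics/w1.png",bot.grab_frame("wrist"))
C=cam("wrist",s);print(pr(C,(.558,-.019,.35)),pr(C,(.558,-.019,.305)),pr(C,(.565,-.046,.15)))
E
```

```text
[ 0.22469873 -0.5829847   0.23911146] [ 9.83138521e-01  1.82861643e-01 -2.67187730e-05 -5.17921718e-04] [0.61483786 0.45964717 0.32611161]
[2262.29994998 2376.13917439] [5337.01142332 5864.27951348] [ -798.34040642 -1176.33180001]schema error: expected keys x, y, z, ax, ay, az, grip
schema error: expected keys x, y, z, ax, ay, az, grip
```

View pics/w1.png

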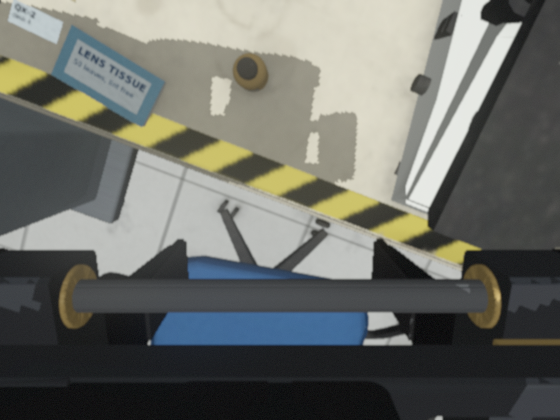

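The rows were refused because every key is required, so this view is only the bench at the start pose.

```bash
python3 -m inch '[{"x":0,"y":0,"z":-40,"ax":0,"ay":0,"az":0.123,"grip":1},{"x":0,"y":0,"z":-40,"ax":0,"ay":0,"az":0.123,"grip":1},{"x":0,"y":0,"z":-40,"ax":0,"ay":0,"az":0.123,"grip":1},{"x":0,"y":0,"z":-40,"ax":0,"ay":0,"az":0,"grip":1},{"x":0,"y":0,"z":-40,"ax":0,"ay":0,"az":0,"grip":1},{"x":16,"y":-40,"z":0,"ax":0,"ay":0,"az":0,"grip":1},{"x":16,"y":-40,"z":0,"ax":0,"ay":0,"az":0,"grip":1},{"x":16,"y":-40,"z":0,"ax":0,"ay":0,"az":0,"grip":1},{"x":16,"y":-40,"z":0,"ax":0,"ay":0,"az":0,"grip":1},{"x":16,"y":-40,"z":0,"ax":0,"ay":0,"az":0,"grip":1},{"x":16,"y":-40,"z":0,"ax":0,"ay":0,"az":0,"grip":1},{"x":16,"y":-40,"z":0,"ax":0,"ay":0,"az":0,"grip":1}]'; python3 -m inch '[{"x":16,"y":-40,"z":0,"ax":0,"ay":0,"az":0,"grip":1},{"x":16,"y":-40,"z":0,"ax":0,"ay":0,"az":0,"grip":1},{"x":16,"y":-40,"z":0,"ax":0,"ay":0,"az":0,"grip":1},{"x":16,"y":-40,"z":0,"ax":0,"ay":0,"az":0,"grip":1},{"x":16,"y":-40,"z":0,"ax":0,"ay":0,"az":0,"grip":1},{"x":16,"y":-40,"z":0,"ax":0,"ay":0,"az":0,"grip":1},{"x":0,"y":0,"z":0,"ax":0,"ay":0,"az":0,"grip":1},{"x":0,"y":0,"z":0,"ax":0,"ay":0,"az":0,"grip":1}]'
python3 - <<'E'
from h import *
s=bot.state();print(s["ee_pos"],s["ee_rot"],s["contact_force"])
cv2.imwrite("pics/w2.png",bot.grab_frame("wrist"))
C=cam("wrist",s);print(pr(C,(.558,-.019,.35)),pr(C,(.558,-.019,.305)),pr(C,(.565,-.046,.15)))
E
```

```text
clock: 1.15
ee_pos: [0.3335, -0.3105, 0.4395]
ee_rot: [1.0, -0.001, -0.0, -0.0]
contact_force: [0.9, 0.3, 0.3]
finger_gap: 0.0949
gripper_force: 0.0
clock: 1.82
ee_pos: [0.4268, -0.0786, 0.4395]
ee_rot: [1.0, 0.002, -0.0, 0.0]
contact_force: [0.6, 0.4, 0.8]
finger_gap: 0.0953
gripper_force: 0.0
[ 0.42683916 -0.07859465  0.43948071] [ 9.99998482e-01  1.73407822e-03 -1.69664946e-04  9.37230433e-06] [0.58222931 0.40194618 0.8459464 ]
[182.38664571  15.81171521] [199.03585445  34.86229765] [252.17756478  62.71460145]
```

View pics/w2.png

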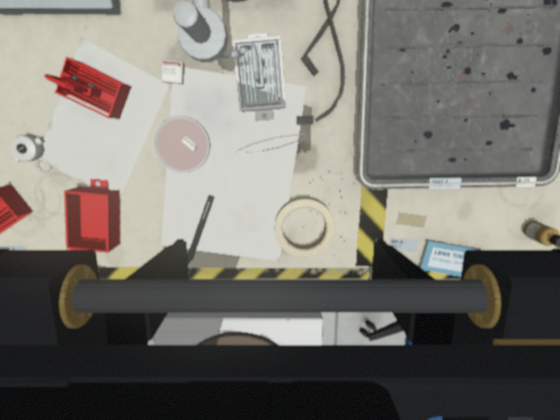

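The wrist view shows the post top at (185,12), the collar at (203,38), and the white dish with rim corners at about (236,42), (279,36), (287,105) and (241,110).

```bash
python3 - <<'E'
from h import *
np.set_printoptions(precision=4,suppress=True)
s=bot.state();C=cam("wrist",s)
print(onz(C,(185,12),.35),onz(C,(204,38),.305))
q=[onz(C,p,.045) for p in[(236,42),(279,36),(287,105),(241,110)]];print(np.array(q),np.mean(q,0))
cv2.imwrite("pics/w2c.png",cv2.resize(cv2.imread("pics/w2.png")[0:130,150:310],(800,600)[:2],interpolation=2)[:600])
E
```

```text
[ 0.5599 -0.0224  0.35  ] [ 0.5557 -0.0242  0.305 ]
[[ 0.6095 -0.0176  0.045 ]
 [ 0.6174 -0.0784  0.045 ]
 [ 0.5243 -0.0902  0.045 ]
 [ 0.5171 -0.0223  0.045 ]] [ 0.5671 -0.0522  0.045 ]
```

View pics/w2c.png

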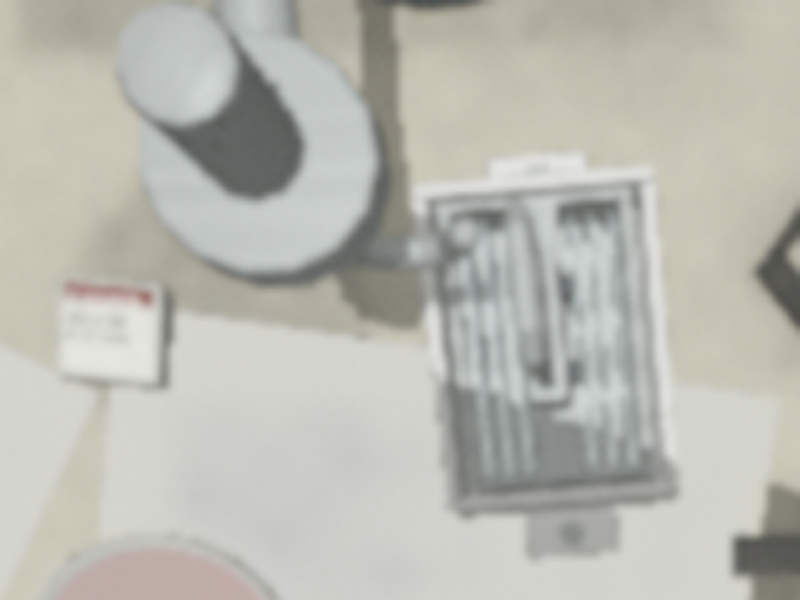

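```bash
python3 -m inch '[{"x":33,"y":-14.5,"z":0,"ax":0,"ay":0,"az":0,"grip":1},{"x":33,"y":-14.5,"z":0,"ax":0,"ay":0,"az":0,"grip":1},{"x":33,"y":-14.5,"z":0,"ax":0,"ay":0,"az":0,"grip":1},{"x":32.5,"y":-14.5,"z":0,"ax":0,"ay":0,"az":0,"grip":1},{"x":0,"y":0,"z":0,"ax":0,"ay":0,"az":0,"grip":1},{"x":0,"y":0,"z":20,"ax":0,"ay":0,"az":0,"grip":1},{"x":0,"y":0,"z":20,"ax":0,"ay":0,"az":0,"grip":1},{"x":0,"y":0,"z":20,"ax":0,"ay":0,"az":0,"grip":1},{"x":0,"y":0,"z":20,"ax":0,"ay":0,"az":0,"grip":1},{"x":0,"y":0,"z":20,"ax":0,"ay":0,"az":0,"grip":1},{"x":0,"y":0,"z":6,"ax":0,"ay":0,"az":0,"grip":1},{"x":0,"y":0,"z":0,"ax":0,"ay":0,"az":0,"grip":1}]'
python3 - <<'E'
from h import *
s=bot.state();print(s["ee_pos"],s["ee_rot"],s["contact_force"])
i=bot.grab_frame("wrist");cv2.imwrite("pics/w3.png",i)
C=cam("wrist",s);print(pr(C,(.558,-.02,.35)),pr(C,s["ee_pos"]+[0,0,.0185]))
E
```

```text
clock: 2.87
ee_pos: [0.5575, -0.0243, 0.3324]
ee_rot: [1.0, -0.002, -0.001, -0.0]
contact_force: [0.1, 0.1, -0.3]
finger_gap: 0.0951
gripper_force: 0.0
[ 0.5575126  -0.02425143  0.33239948] [ 9.99997605e-01 -1.68000003e-03 -1.39880904e-03 -1.06318525e-04] [ 0.05630224  0.13388776 -0.2610621 ]
[269.5652432  296.65655001] [280.2745287  298.82449726]
```

View pics/w3.png

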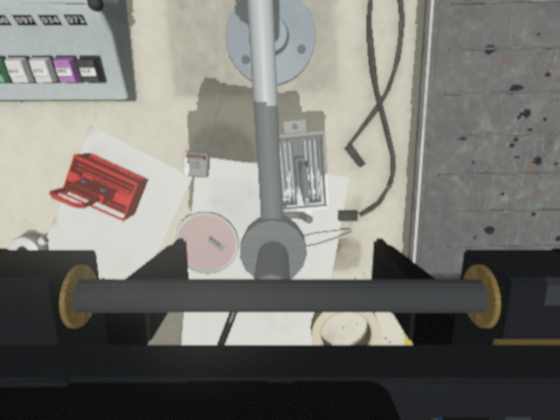

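The collar centre is at (273,247) and the foot at (271,38). The white dish's right rim corners are at (322,133) and (326,207). The post sits between the open fingers.

```bash
python3 - <<'E'
from h import *
np.set_printoptions(precision=4,suppress=True)
s=bot.state();C=cam("wrist",s)
print(onz(C,(273,247),.305),onz(C,(271,38),.008))
print(onz(C,(322,133),.045),onz(C,(326,207),.045))
cv2.imwrite("pics/w3c.png",cv2.resize(cv2.imread("pics/w3.png")[110:270,190:390],(800,600),interpolation=2))
E
python3 -m inch '[{"x":0,"y":0,"z":0,"ax":0,"ay":0,"az":0,"grip":0.1},{"x":0,"y":0,"z":0,"ax":0,"ay":0,"az":0,"grip":0},{"x":0,"y":0,"z":0,"ax":0,"ay":0,"az":0,"grip":0},{"x":0,"y":0,"z":0,"ax":0,"ay":0,"az":0,"grip":0},{"x":0,"y":0,"z":0,"ax":0,"ay":0,"az":0,"grip":0},{"x":0,"y":0,"z":0,"ax":0,"ay":0,"az":0,"grip":0},{"x":0,"y":0,"z":0,"ax":0,"ay":0,"az":0,"grip":0},{"x":0,"y":0,"z":0,"ax":0,"ay":0,"az":0,"grip":0},{"x":0,"y":0,"z":0,"ax":0,"ay":0,"az":0,"grip":0},{"x":0,"y":0,"z":0,"ax":0,"ay":0,"az":0,"grip":0}]' 45
```

```text
[ 0.563  -0.0202  0.305 ] [ 0.7306 -0.0134  0.008 ]
[ 0.6169 -0.0748  0.045 ] [ 0.5254 -0.0822  0.045 ]
clock: 3.75
ee_pos: [0.5581, -0.0226, 0.3336]
ee_rot: [1.0, -0.001, -0.0, 0.0]
contact_force: [0.1, 0.4, 0.7]
finger_gap: 0.0337
gripper_force: 0.0
```

View pics/w3c.png

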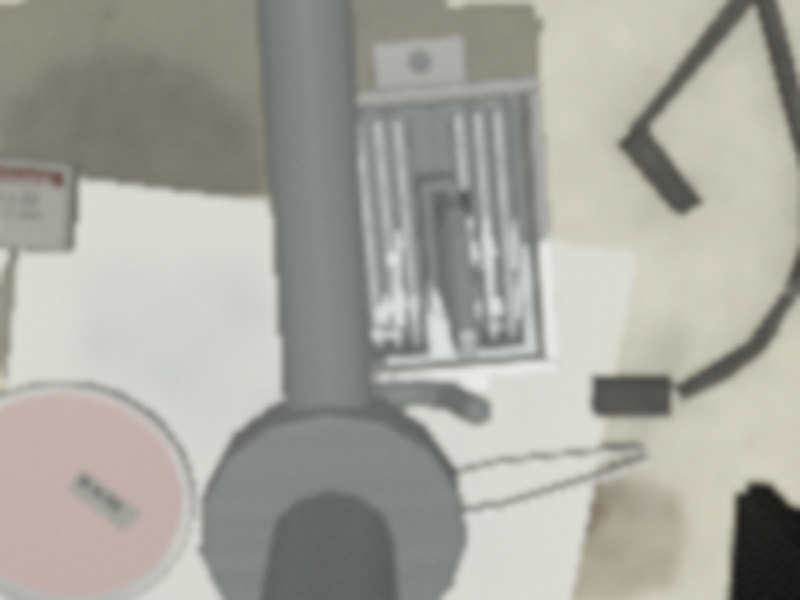

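```bash
python3 -m inch '[{"x":0,"y":0,"z":0,"ax":0,"ay":0,"az":0,"grip":0},{"x":0,"y":0,"z":0,"ax":0,"ay":0,"az":0,"grip":0},{"x":0,"y":0,"z":0,"ax":0,"ay":0,"az":0,"grip":0},{"x":0,"y":0,"z":0,"ax":0,"ay":0,"az":0,"grip":0},{"x":0,"y":0,"z":0,"ax":0,"ay":0,"az":0,"grip":0},{"x":0,"y":0,"z":0,"ax":0,"ay":0,"az":0,"grip":0}]'
python3 - <<'E'
from h import *
np.set_printoptions(precision=4,suppress=True)
# eye in w3 (pose then), in scene0, in top0
s=dict(ee_pos=np.array([.5575126,-.02425143,.33239948]),ee_rot=[9.99997605e-01,-1.68000003e-03,-1.39880904e-03,-1.06318525e-04])
C=cam("wrist",s);S=cam("scene");T=cam("top")
for z in(.12,.14,.16):
    print(z,onz(C,(302,158),z)[:2],onz(C,(307,203),z)[:2],"scene eye top",onz(S,(326.4,199),z)[:2])
# side view: sleeve top / eye top heights from scene with rack centre ~(.565,-.046)
for z in(.075,.12,.13,.14,.15,.16,.165):print(z,pr(S,(.565,-.046,z)),pr(T,(.565,-.046,z)))
cv2.imwrite("pics/e.png",np.hstack([cv2.resize(cv2.imread("pics/scene0.png")[185:255,300:350],(400,560),interpolation=2),cv2.resize(cv2.imread("pics/top0.png")[180:235,335:375],(400,560),interpolation=2)]))
E
```

```text
clock: 4.25
ee_pos: [0.5581, -0.0227, 0.3336]
ee_rot: [1.0, -0.001, 0.0, 0.0]
contact_force: [1.0, 0.4, -0.3]
finger_gap: 0.0154
gripper_force: 45.0
0.12 [ 0.5926 -0.0465] [ 0.5461 -0.0522] scene eye top [ 0.6089 -0.0814]
0.14 [ 0.5943 -0.0453] [ 0.5504 -0.0507] scene eye top [ 0.5843 -0.0599]
0.16 [ 0.5961 -0.044 ] [ 0.5548 -0.0491] scene eye top [ 0.5597 -0.0383]
0.075 [325.3758 221.0307] [356.5365 210.4705]
0.12 [326.3781 208.7685] [359.1005 207.26  ]
0.13 [326.6061 205.9789] [359.6962 206.5142]
0.14 [326.8361 203.1652] [360.3017 205.756 ]
0.15 [327.0681 200.327 ] [360.9174 204.985 ]
0.16 [327.3021 197.4639] [361.5435 204.2011]
0.165 [327.4199 196.023 ] [361.8606 203.8041]
```

View pics/e.png

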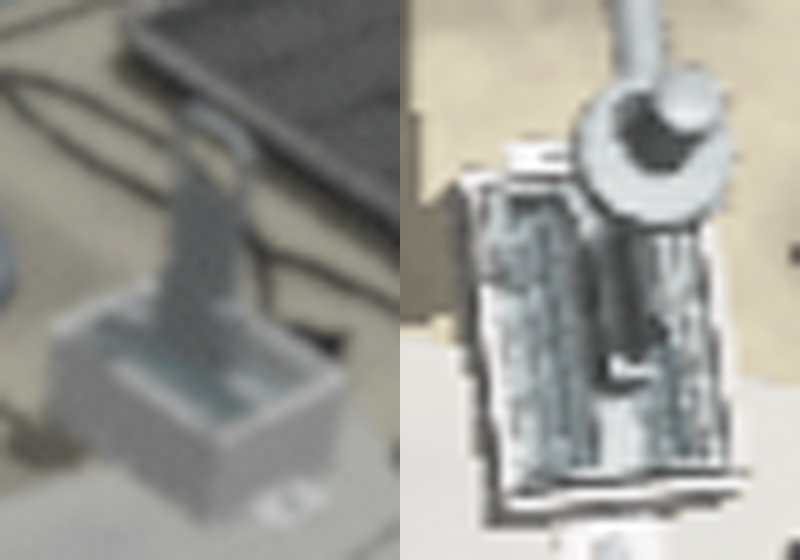

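The eye top is at scene (327,198.5), which puts it near z = 0.156 at rack centre (0.566,-0.046). I'll swing the seat over the eye and lower it for the touch.

```bash
python3 -m inch '[{"x":0,"y":0,"z":2,"ax":0,"ay":0,"az":0,"grip":0},{"x":0,"y":0,"z":3,"ax":0,"ay":0,"az":0,"grip":0},{"x":0.3,"y":4,"z":3,"ax":0,"ay":0,"az":0,"grip":0},{"x":0.4,"y":4,"z":4,"ax":0,"ay":0,"az":0,"grip":0},{"x":0.4,"y":4,"z":4,"ax":0,"ay":0,"az":0,"grip":0},{"x":0.4,"y":2.5,"z":4,"ax":0,"ay":0,"az":0,"grip":0},{"x":0,"y":0,"z":4,"ax":0,"ay":0,"az":0,"grip":0},{"x":0,"y":0,"z":4,"ax":0,"ay":0,"az":0,"grip":0},{"x":0,"y":0,"z":4,"ax":0,"ay":0,"az":0,"grip":0},{"x":0,"y":0,"z":4,"ax":0,"ay":0,"az":0,"grip":0},{"x":0,"y":0,"z":0,"ax":0,"ay":0,"az":0,"grip":0},{"x":0,"y":0,"z":0,"ax":0,"ay":0,"az":0,"grip":0}]'
python3 -c "
from workcell import bot
print(bot.state()['ft_torque'])"
```

```text
clock: 5.25
ee_pos: [0.56, -0.0371, 0.2987]
ee_rot: [1.0, -0.0, 0.001, 0.0]
contact_force: [-1.9, 0.6, 10.1]
finger_gap: 0.0153
gripper_force: 45.0
[0.28015229 0.18723209 0.1676394 ]
```

```bash
python3 -m inch '[{"x":0,"y":0,"z":4,"ax":0,"ay":0,"az":0,"grip":0},{"x":0,"y":0,"z":4,"ax":0,"ay":0,"az":0,"grip":0},{"x":0,"y":0,"z":4,"ax":0,"ay":0,"az":0,"grip":0},{"x":0,"y":0,"z":3,"ax":0,"ay":0,"az":0,"grip":0},{"x":0,"y":0,"z":2,"ax":0,"ay":0,"az":0,"grip":0},{"x":0,"y":0,"z":0,"ax":0,"ay":0,"az":0,"grip":0}]'
python3 - <<'E'
from h import *
a=bot.grab_frame("scene");cv2.imwrite("pics/s4.png",a);cv2.imwrite("pics/t4.png",bot.grab_frame("top"));cv2.imwrite("pics/w4.png",bot.grab_frame("wrist"))
c=cv2.imread("pics/s4.png")[140:250,290:370];w=cv2.imread("pics/w4.png")[70:280,200:353]
cv2.imwrite("pics/m4.png",np.hstack([cv2.resize(c,(400,550),interpolation=2),cv2.resize(w,(400,550),interpolation=2)]))
E
```

```text
clock: 5.75
ee_pos: [0.56, -0.0371, 0.2816]
ee_rot: [1.0, -0.0, 0.001, 0.0]
contact_force: [-2.0, 0.7, 10.6]
finger_gap: 0.0153
gripper_force: 45.0
```

View pics/m4.png

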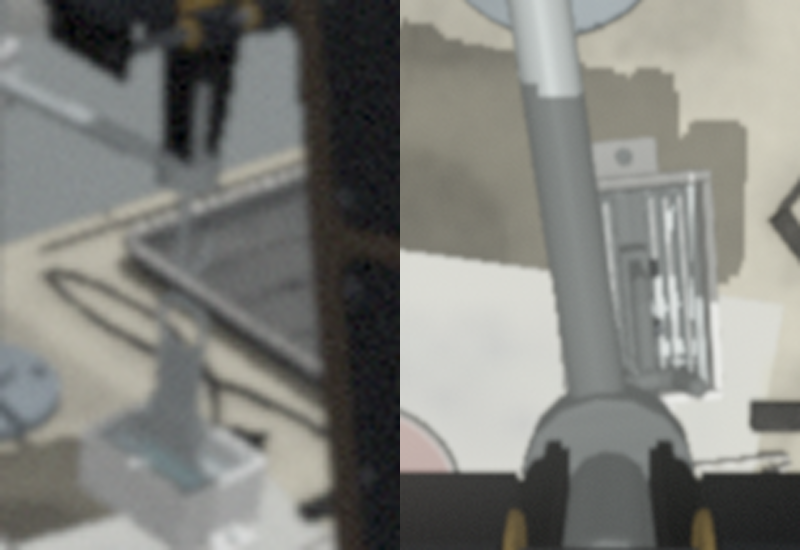

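Left crop: the hook (its bottom at about (190,263)) is directly above the eye top (185,292). Right crop: the nose is at (650,380), the eye's far end at (635,245), and the dish's right corners at (710,175) and (718,390).

```bash
python3 - <<'E'
from h import *
np.set_printoptions(precision=4,suppress=True)
s=bot.state();C=cam("wrist",s);S=cam("scene")
w=lambda x,y:(200+(x-400)*.3825,70+y*.3818)
print("nose",onz(C,w(650,380),.188)); print("eye far end",onz(C,w(635,247),.137),onz(C,w(635,247),.125))
print("dish",onz(C,w(712,174),.045),onz(C,w(720,392),.045))
print("collar l/r edges",onz(C,w(525,460),.253),onz(C,w(692,460),.253), "collar far edge",onz(C,w(612,393),.253))
for z in(.16,.17,.18):print(pr(S,(.56,-.048,z)),pr(S,(.565,-.048,z)))
E
```

```text
nose [ 0.5662 -0.0481  0.188 ]
eye far end [ 0.5966 -0.0453  0.137 ] [ 0.5954 -0.0457  0.125 ]
dish [ 0.617  -0.0791  0.045 ] [ 0.5254 -0.0849  0.045 ]
collar l/r edges [ 0.5658 -0.0203  0.253 ] [ 0.5658 -0.0536  0.253 ] collar far edge [ 0.5796 -0.0377  0.253 ]
[328.8964 198.014 ] [327.8288 197.2732]
[329.14   195.1223] [328.067  194.3863]
[329.3857 192.205 ] [328.3073 191.4739]
```

```bash
R='"ax":0,"ay":0,"az":0,"grip":0'; python3 -m inch '[{"x":0,"y":0,"z":2,"ax":0,"ay":0,"az":0,"grip":0},{"x":0,"y":0,"z":2,"ax":0,"ay":0,"az":0,"grip":0},{"x":0,"y":0,"z":2,"ax":0,"ay":0,"az":0,"grip":0},{"x":0,"y":0,"z":0,"ax":0,"ay":0,"az":0,"grip":0},{"x":0,"y":0,"z":0,"ax":0,"ay":0,"az":0,"grip":0}]'; python3 -m inch '[{"x":0,"y":0,"z":1,"ax":0,"ay":0,"az":0,"grip":0},{"x":0,"y":0,"z":0,"ax":0,"ay":0,"az":0,"grip":0}]';python3 -m inch '[{"x":0,"y":0,"z":1,"ax":0,"ay":0,"az":0,"grip":0},{"x":0,"y":0,"z":0,"ax":0,"ay":0,"az":0,"grip":0}]'
```

```text
clock: 6.32
ee_pos: [0.56, -0.0372, 0.2759]
ee_rot: [1.0, -0.0, 0.001, 0.0]
contact_force: [-2.1, 2.1, 10.0]
finger_gap: 0.016
gripper_force: 45.0
clock: 6.48
ee_pos: [0.56, -0.0371, 0.2749]
ee_rot: [1.0, -0.0, 0.001, 0.0]
contact_force: [-1.2, 0.5, 9.8]
finger_gap: 0.0153
gripper_force: 45.0
clock: 6.65
ee_pos: [0.56, -0.0371, 0.2739]
ee_rot: [1.0, -0.0, 0.001, 0.0]
contact_force: [-1.8, 0.8, 10.4]
finger_gap: 0.0152
gripper_force: 45.0
```

```bash
for k in 1; do python3 -m inch '[{"x":0,"y":0,"z":1,"ax":0,"ay":0,"az":0,"grip":0},{"x":0,"y":0,"z":0,"ax":0,"ay":0,"az":0,"grip":0}]' | grep -E "ee_pos|contact"; done; python3 -m inch '[{"x":0,"y":0,"z":1,"ax":0,"ay":0,"az":0,"grip":0},{"x":0,"y":0,"z":0,"ax":0,"ay":0,"az":0,"grip":0}]' | grep -E "ee_pos|contact"; python3 -m inch '[{"x":0,"y":0,"z":1,"ax":0,"ay":0,"az":0,"grip":0},{"x":0,"y":0,"z":0,"ax":0,"ay":0,"az":0,"grip":0}]' | grep -E "ee_pos|contact"
```

```text
ee_pos: [0.56, -0.0371, 0.2728]
contact_force: [-1.5, 1.3, 10.7]
ee_pos: [0.56, -0.0372, 0.2719]
contact_force: [-1.7, 0.3, 10.5]
ee_pos: [0.56, -0.0372, 0.2709]
contact_force: [-1.6, 1.5, 10.8]
```

```bash
python3 -m inch '[{"x":0,"y":0,"z":0.8,"ax":0,"ay":0,"az":0,"grip":0},{"x":0,"y":0,"z":0,"ax":0,"ay":0,"az":0,"grip":0}]' | grep -E "ee_pos|contact"; python3 -m inch '[{"x":0,"y":0,"z":0.8,"ax":0,"ay":0,"az":0,"grip":0},{"x":0,"y":0,"z":0,"ax":0,"ay":0,"az":0,"grip":0}]' | grep -E "ee_pos|contact"
```

```text
ee_pos: [0.56, -0.0372, 0.2701]
contact_force: [-1.8, 0.6, 10.4]
ee_pos: [0.56, -0.0371, 0.2693]
contact_force: [-1.5, 0.3, 10.0]
```

```bash
python3 -m inch '[{"x":0,"y":0,"z":0.8,"ax":0,"ay":0,"az":0,"grip":0},{"x":0,"y":0,"z":0,"ax":0,"ay":0,"az":0,"grip":0}]' | grep -E "ee_pos|contact"
```

```text
ee_pos: [0.56, -0.0371, 0.2685]
contact_force: [-1.5, 0.9, 10.3]
```

```bash
python3 -m inch '[{"x":0,"y":0,"z":0.8,"ax":0,"ay":0,"az":0,"grip":0},{"x":0,"y":0,"z":0,"ax":0,"ay":0,"az":0,"grip":0}]' | grep -E "ee_pos|contact"
```

```text
ee_pos: [0.56, -0.0371, 0.2677]
contact_force: [-2.4, 0.8, 11.1]
```

```bash
python3 -m inch '[{"x":0,"y":0,"z":0.6,"ax":0,"ay":0,"az":0,"grip":0},{"x":0,"y":0,"z":0,"ax":0,"ay":0,"az":0,"grip":0}]' | grep -E "ee_pos|contact"
```

```text
ee_pos: [0.56, -0.0372, 0.2671]
contact_force: [-1.9, -0.2, 11.7]
```

```bash
python3 -m inch '[{"x":0,"y":0,"z":0,"ax":0,"ay":0,"az":0,"grip":0}]' | grep -E "ee_pos|contact"
```

```text
ee_pos: [0.56, -0.0372, 0.2671]
contact_force: [-2.6, 1.5, 11.2]
```

```bash
python3 -m inch '[{"x":0,"y":0,"z":0.6,"ax":0,"ay":0,"az":0,"grip":0},{"x":0,"y":0,"z":0,"ax":0,"ay":0,"az":0,"grip":0}]' | grep -E "ee_pos|contact"
```

```text
ee_pos: [0.56, -0.0371, 0.2665]
contact_force: [-1.6, 0.9, 11.0]
```

```bash
python3 -m inch '[{"x":0,"y":0,"z":0.6,"ax":0,"ay":0,"az":0,"grip":0},{"x":0,"y":0,"z":0,"ax":0,"ay":0,"az":0,"grip":0}]' | grep -E "ee_pos|contact"
```

```text
ee_pos: [0.56, -0.0371, 0.2659]
contact_force: [-1.5, 1.1, 10.3]
```

```bash
python3 -m inch '[{"x":0,"y":0,"z":0.8,"ax":0,"ay":0,"az":0,"grip":0},{"x":0,"y":0,"z":0,"ax":0,"ay":0,"az":0,"grip":0}]' | grep -E "ee_pos|contact"
```

```text
ee_pos: [0.56, -0.0372, 0.2651]
contact_force: [-1.2, 0.1, 11.2]
```

```bash
python3 -m inch '[{"x":0,"y":0,"z":0.8,"ax":0,"ay":0,"az":0,"grip":0},{"x":0,"y":0,"z":0,"ax":0,"ay":0,"az":0,"grip":0}]' | grep -E "ee_pos|contact"
```

```text
ee_pos: [0.56, -0.0371, 0.2643]
contact_force: [-1.8, -0.5, 11.2]
```

```bash
python3 -m inch '[{"x":0,"y":0,"z":0.8,"ax":0,"ay":0,"az":0,"grip":0},{"x":0,"y":0,"z":0,"ax":0,"ay":0,"az":0,"grip":0}]' | grep -E "ee_pos|contact"
```

```text
ee_pos: [0.56, -0.0371, 0.2634]
contact_force: [-0.9, 0.9, 10.6]
```

```bash
python3 -m inch '[{"x":0,"y":0,"z":0.8,"ax":0,"ay":0,"az":0,"grip":0},{"x":0,"y":0,"z":0,"ax":0,"ay":0,"az":0,"grip":0}]' | grep -E "ee_pos|contact"
```

```text
ee_pos: [0.56, -0.0371, 0.2627]
contact_force: [-2.1, 1.3, 11.2]
```

```bash
python3 - <<'E'
from h import *
a=cv2.imread("pics/s4.png");b=bot.grab_frame("scene");cv2.imwrite("pics/s5.png",b)
t0=cv2.imread("pics/scene0.png")
def tm(src,dst,x,y,w,h,m=12):
    T=src[y-h:y+h+1,x-w:x+w+1];r=cv2.matchTemplate(dst[y-h-m:y+h+m+1,x-w-m:x+w+m+1],T,cv2.TM_CCOEFF_NORMED)
    _,v,_,l=cv2.minMaxLoc(r);return l[0]-m,l[1]-m,round(v,3)
print("collar",tm(a,b,328,175,9,6)); print("hook",tm(a,b,327,188,6,7)); print("eye body",tm(a,b,325,212,6,8,5),tm(t0,b,325,212,6,8,5)); print("dish",tm(a,b,324,235,14,10,5),tm(t0,b,324,235,14,10,5))
S=cam("scene");print("expected", pr(S,(.56,-.037,.2339))-pr(S,(.56,-.037,.2528)))
d=cv2.absdiff(t0,b).max(2)[180:215,312:345];print("old/new gray rows at cols 322-334")
g=cv2.cvtColor(b,6);g0=cv2.cvtColor(t0,6)
for r in range(186,210,1):print(r,g0[r,320:336].tolist(),g[r,320:336].tolist())
E
```

```text
collar (0, 1, 0.762)
hook (0, 0, 0.847)
eye body (0, 0, 0.995) (0, 0, 0.971)
dish (0, 0, 0.987) (0, 0, 0.799)
expected [-0.46983092  5.87764343]
old/new gray rows at cols 322-334
186 [87, 78, 76, 74, 72, 70, 71, 71, 74, 72, 73, 76, 82, 86, 88, 84] [108, 99, 90, 89, 90, 93, 106, 105, 94, 93, 92, 93, 101, 101, 104, 99]
187 [68, 71, 68, 71, 69, 76, 78, 80, 80, 80, 82, 84, 93, 87, 87, 88] [86, 81, 87, 84, 88, 99, 108, 105, 100, 94, 98, 102, 102, 107, 108, 106]
188 [71, 69, 69, 74, 74, 78, 79, 79, 86, 81, 88, 86, 88, 93, 90, 93] [86, 83, 85, 86, 95, 100, 106, 109, 100, 101, 102, 105, 108, 110, 107, 110]
189 [87, 77, 75, 77, 81, 82, 82, 84, 85, 86, 85, 87, 90, 90, 92, 90] [104, 94, 89, 95, 99, 108, 111, 106, 102, 102, 105, 104, 106, 107, 106, 108]
190 [105, 97, 87, 80, 83, 84, 86, 86, 88, 88, 86, 85, 86, 90, 89, 92] [126, 115, 106, 104, 103, 108, 108, 107, 102, 103, 103, 104, 104, 108, 107, 107]
191 [116, 112, 102, 98, 89, 86, 88, 87, 88, 87, 86, 87, 83, 89, 90, 83] [136, 134, 125, 113, 110, 112, 113, 107, 101, 103, 105, 105, 105, 104, 105, 105]
192 [106, 119, 117, 110, 97, 92, 85, 86, 86,
[... 2040 characters left out ...]
6, 117, 121, 139, 158, 163, 154, 135, 119, 103, 90, 78, 68, 61]
206 [143, 128, 115, 103, 94, 103, 125, 139, 140, 121, 107, 101, 91, 75, 66, 58] [167, 151, 129, 118, 106, 117, 145, 163, 160, 144, 124, 116, 105, 97, 78, 74]
207 [140, 127, 113, 101, 91, 88, 107, 124, 133, 125, 115, 115, 105, 93, 79, 74] [162, 146, 129, 115, 104, 101, 121, 149, 155, 144, 132, 132, 127, 114, 100, 86]
208 [121, 116, 103, 96, 95, 94, 94, 108, 120, 115, 113, 124, 129, 121, 103, 90] [142, 135, 122, 115, 110, 105, 109, 128, 140, 132, 135, 142, 148, 139, 126, 108]
209 [94, 96, 95, 93, 91, 92, 93, 99, 106, 105, 112, 128, 140, 139, 129, 115] [112, 118, 116, 111, 110, 112, 110, 118, 122, 122, 131, 149, 159, 164, 152, 136]
```

```bash
python3 -m inch '[{"x":0,"y":0,"z":0.8,"ax":0,"ay":0,"az":0,"grip":0},{"x":0,"y":0,"z":0,"ax":0,"ay":0,"az":0,"grip":0}]' | grep -E "ee_pos|contact"
```

```text
ee_pos: [0.5601, -0.0371, 0.2621]
contact_force: [-3.2, 0.3, 13.0]
```

```bash
python3 -m inch '[{"x":0,"y":0,"z":0.8,"ax":0,"ay":0,"az":0,"grip":0},{"x":0,"y":0,"z":0,"ax":0,"ay":0,"az":0,"grip":0}]' | grep -E "ee_pos|contact"
```

```text
ee_pos: [0.5601, -0.0372, 0.2618]
contact_force: [-4.9, 1.3, 16.5]
```

```bash
python3 -m inch '[{"x":0,"y":0,"z":0.8,"ax":0,"ay":0,"az":0,"grip":0},{"x":0,"y":0,"z":0,"ax":0,"ay":0,"az":0,"grip":0}]' | grep -E "ee_pos|contact"
```

```text
ee_pos: [0.5601, -0.0372, 0.2616]
contact_force: [-5.7, 1.9, 22.7]
```

Contact is at TCP z = 0.2623. Next I raise 3 mm, swing back, lower about 30 mm below the touch height and thread the eye.

```bash
python3 -m inch '[{"x":0,"y":0,"z":-2,"ax":0,"ay":0,"az":0,"grip":0},{"x":0,"y":0,"z":-2.5,"ax":0,"ay":0,"az":0,"grip":0},{"x":0,"y":0,"z":0,"ax":0,"ay":0,"az":0,"grip":0},{"x":-0.4,"y":-5,"z":0,"ax":0,"ay":0,"az":0,"grip":0},{"x":-0.4,"y":-5,"z":0,"ax":0,"ay":0,"az":0,"grip":0},{"x":-0.3,"y":-5,"z":0,"ax":0,"ay":0,"az":0,"grip":0},{"x":-0.2,"y":-5,"z":0,"ax":0,"ay":0,"az":0,"grip":0},{"x":-0.2,"y":-5,"z":0,"ax":0,"ay":0,"az":0,"grip":0},{"x":0,"y":-5,"z":0,"ax":0,"ay":0,"az":0,"grip":0},{"x":0,"y":-4,"z":0,"ax":0,"ay":0,"az":0,"grip":0},{"x":0,"y":0,"z":0,"ax":0,"ay":0,"az":0,"grip":0}]' | grep -E "ee_pos|contact"; python3 -m inch '[{"x":0,"y":0,"z":4,"ax":0,"ay":0,"az":0,"grip":0},{"x":0,"y":0,"z":4,"ax":0,"ay":0,"az":0,"grip":0},{"x":0,"y":0,"z":4,"ax":0,"ay":0,"az":0,"grip":0},{"x":0,"y":0,"z":4,"ax":0,"ay":0,"az":0,"grip":0},{"x":0,"y":0,"z":4,"ax":0,"ay":0,"az":0,"grip":0},{"x":0,"y":0,"z":4,"ax":0,"ay":0,"az":0,"grip":0},{"x":0,"y":0,"z":4,"ax":0,"ay":0,"az":0,"grip":0},{"x":0,"y":0,"z":2,"ax":0,"ay":0,"az":0,"grip":0},{"x":0,"y":0,"z":0,"ax":0,"ay":0,"az":0,"grip":0},{"x":0,"y":0,"z":0,"ax":0,"ay":0,"az":0,"grip":0}]' | grep -E "ee_pos|contact"
```

```text
ee_pos: [0.5589, -0.0029, 0.265]
contact_force: [-0.1, -1.0, 11.2]
ee_pos: [0.5589, -0.0035, 0.2348]
contact_force: [-0.1, -1.3, 11.9]
```

```bash
python3 -m inch '[{"x":0,"y":0,"z":2.5,"ax":0,"ay":0,"az":0,"grip":0},{"x":0,"y":3,"z":0,"ax":0,"ay":0,"az":0,"grip":0},{"x":0,"y":3,"z":0,"ax":0,"ay":0,"az":0,"grip":0},{"x":0.1,"y":2,"z":0,"ax":0,"ay":0,"az":0,"grip":0},{"x":0,"y":0,"z":0,"ax":0,"ay":0,"az":0,"grip":0},{"x":0,"y":0,"z":0,"ax":0,"ay":0,"az":0,"grip":0}]' | grep -E "ee_pos|contact"; python3 -m inch '[{"x":0.1,"y":1.5,"z":0,"ax":0,"ay":0,"az":0,"grip":0},{"x":0.1,"y":1.5,"z":0,"ax":0,"ay":0,"az":0,"grip":0},{"x":0,"y":0,"z":0,"ax":0,"ay":0,"az":0,"grip":0}]' | grep -E "ee_pos|contact"
```

```text
ee_pos: [0.5587, -0.0112, 0.2323]
contact_force: [-0.9, 1.3, 11.6]
ee_pos: [0.5586, -0.0142, 0.2322]
contact_force: [-2.8, 2.0, 10.9]
```

```bash
python3 -m inch '[{"x":0.1,"y":1.5,"z":0,"ax":0,"ay":0,"az":0,"grip":0},{"x":0.1,"y":1,"z":0,"ax":0,"ay":0,"az":0,"grip":0},{"x":0,"y":0,"z":0,"ax":0,"ay":0,"az":0,"grip":0}]' | grep -E "ee_pos|contact"
```

```text
ee_pos: [0.5586, -0.0166, 0.2322]
contact_force: [-5.1, 2.7, 10.9]
```

```bash
python3 -m inch '[{"x":0.1,"y":1,"z":0,"ax":0,"ay":0,"az":0,"grip":0},{"x":0.1,"y":1,"z":0,"ax":0,"ay":0,"az":0,"grip":0},{"x":0,"y":0,"z":0,"ax":0,"ay":0,"az":0,"grip":0}]' | grep -E "ee_pos|contact"
```

```text
ee_pos: [0.5586, -0.0185, 0.2321]
contact_force: [-5.6, 1.4, 11.9]
```

```bash
python3 -m inch '[{"x":-0.2,"y":1,"z":0,"ax":0,"ay":0,"az":0,"grip":0},{"x":0,"y":1,"z":0,"ax":0,"ay":0,"az":0,"grip":0},{"x":0,"y":0,"z":0,"ax":0,"ay":0,"az":0,"grip":0}]' | grep -E "ee_pos|contact"
```

```text
ee_pos: [0.5585, -0.0205, 0.2321]
contact_force: [-4.7, 1.2, 11.3]
```

```bash
python3 -m inch '[{"x":0,"y":1,"z":0,"ax":0,"ay":0,"az":0,"grip":0},{"x":0,"y":1,"z":0,"ax":0,"ay":0,"az":0,"grip":0},{"x":0,"y":0,"z":0,"ax":0,"ay":0,"az":0,"grip":0}]' | grep -E "ee_pos|contact"
```

```text
ee_pos: [0.5585, -0.0225, 0.2321]
contact_force: [-4.4, 2.1, 11.4]
```

```bash
python3 -m inch '[{"x":0.1,"y":1,"z":0,"ax":0,"ay":0,"az":0,"grip":0},{"x":0.1,"y":1,"z":0,"ax":0,"ay":0,"az":0,"grip":0},{"x":0,"y":0,"z":0,"ax":0,"ay":0,"az":0,"grip":0}]' | grep -E "ee_pos|contact"
```

```text
ee_pos: [0.5586, -0.0245, 0.2321]
contact_force: [-3.9, 1.8, 11.8]
```

```bash
python3 -m inch '[{"x":0.15,"y":1.5,"z":0,"ax":0,"ay":0,"az":0,"grip":0},{"x":0.1,"y":1.5,"z":0,"ax":0,"ay":0,"az":0,"grip":0},{"x":0,"y":0,"z":0,"ax":0,"ay":0,"az":0,"grip":0}]' | grep -E "ee_pos|contact"
```

```text
ee_pos: [0.5591, -0.0277, 0.2321]
contact_force: [-3.8, 1.9, 10.2]
```

```bash
python3 -m inch '[{"x":0.15,"y":1.5,"z":0,"ax":0,"ay":0,"az":0,"grip":0},{"x":0.15,"y":1.5,"z":0,"ax":0,"ay":0,"az":0,"grip":0},{"x":0,"y":0,"z":0,"ax":0,"ay":0,"az":0,"grip":0}]' | grep -E "ee_pos|contact"
```

```text
ee_pos: [0.5595, -0.0306, 0.2321]
contact_force: [-3.8, 2.3, 11.7]
```

```bash
python3 -m inch '[{"x":0.15,"y":1.5,"z":0,"ax":0,"ay":0,"az":0,"grip":0},{"x":0.15,"y":1.5,"z":0,"ax":0,"ay":0,"az":0,"grip":0},{"x":0,"y":0,"z":0,"ax":0,"ay":0,"az":0,"grip":0}]' | grep -E "ee_pos|contact"
python3 - <<'E'
from h import *
b=bot.grab_frame("scene");cv2.imwrite("pics/s6.png",b);a=cv2.imread("pics/s5.png")
def tm(src,dst,x,y,w,h,m=6):
    T=src[y-h:y+h+1,x-w:x+w+1];r=cv2.matchTemplate(dst[y-h-m:y+h+m+1,x-w-m:x+w+m+1],T,cv2.TM_CCOEFF_NORMED)
    _,v,_,l=cv2.minMaxLoc(r);return l[0]-m,l[1]-m,round(v,3)
print(tm(a,b,325,215,6,6),tm(a,b,324,235,14,10))
E
```

```text
ee_pos: [0.5599, -0.0337, 0.2322]
contact_force: [-3.1, 2.9, 10.7]
(0, 0, 0.992) (0, 0, 0.984)
```

```bash
python3 -m inch '[{"x":0.2,"y":1.5,"z":0,"ax":0,"ay":0,"az":0,"grip":0},{"x":0.1,"y":1,"z":0,"ax":0,"ay":0,"az":0,"grip":0},{"x":0,"y":0,"z":-3,"ax":0,"ay":0,"az":0,"grip":0},{"x":0,"y":0,"z":-3,"ax":0,"ay":0,"az":0,"grip":0},{"x":0,"y":0,"z":-3,"ax":0,"ay":0,"az":0,"grip":0},{"x":0,"y":0,"z":-2,"ax":0,"ay":0,"az":0,"grip":0},{"x":0,"y":0,"z":-2,"ax":0,"ay":0,"az":0,"grip":0},{"x":0,"y":0,"z":0,"ax":0,"ay":0,"az":0,"grip":0},{"x":0,"y":0,"z":0,"ax":0,"ay":0,"az":0,"grip":0}]' | grep -E "ee_pos|contact"
```

```text
ee_pos: [0.5603, -0.036, 0.2454]
contact_force: [-2.8, 1.4, 10.3]
```

```bash
python3 -m inch '[{"x":0,"y":0,"z":-1,"ax":0,"ay":0,"az":0,"grip":0},{"x":0,"y":0,"z":-1,"ax":0,"ay":0,"az":0,"grip":0},{"x":0,"y":0,"z":-1,"ax":0,"ay":0,"az":0,"grip":0},{"x":0,"y":0,"z":0,"ax":0,"ay":0,"az":0,"grip":0}]' | grep -E "ee_pos|contact"
```

```text
ee_pos: [0.5603, -0.036, 0.2484]
contact_force: [-2.2, 2.1, 11.3]
```

```bash
python3 -m inch '[{"x":0,"y":0,"z":-1,"ax":0,"ay":0,"az":0,"grip":0},{"x":0,"y":0,"z":-1,"ax":0,"ay":0,"az":0,"grip":0},{"x":0,"y":0,"z":0,"ax":0,"ay":0,"az":0,"grip":0}]' | grep -E "ee_pos|contact"
```

```text
ee_pos: [0.5603, -0.036, 0.2504]
contact_force: [-2.4, 1.4, 10.2]
```

```bash
python3 -m inch '[{"x":0,"y":0,"z":-1,"ax":0,"ay":0,"az":0,"grip":0},{"x":0,"y":0,"z":-1,"ax":0,"ay":0,"az":0,"grip":0},{"x":0,"y":0,"z":0,"ax":0,"ay":0,"az":0,"grip":0},{"x":0,"y":0,"z":0,"ax":0,"ay":0,"az":0,"grip":0}]' | grep -E "clock|ee_pos|contact"
```

```text
clock: 15.83
ee_pos: [0.5603, -0.036, 0.252]
contact_force: [-1.4, 1.9, 7.7]
```

```bash
python3 -m inch '[{"x":0,"y":0,"z":-1,"ax":0,"ay":0,"az":0,"grip":0},{"x":0,"y":0,"z":-1,"ax":0,"ay":0,"az":0,"grip":0},{"x":0,"y":0,"z":0,"ax":0,"ay":0,"az":0,"grip":0},{"x":0,"y":0,"z":0,"ax":0,"ay":0,"az":0,"grip":0}]' | grep -E "clock|ee_pos|contact"
```

```text
clock: 16.17
ee_pos: [0.5603, -0.036, 0.254]
contact_force: [-1.1, 2.3, 8.2]
```

```bash
python3 -m inch '[{"x":0,"y":0,"z":-1,"ax":0,"ay":0,"az":0,"grip":0},{"x":0,"y":0,"z":-1,"ax":0,"ay":0,"az":0,"grip":0},{"x":0,"y":0,"z":-1,"ax":0,"ay":0,"az":0,"grip":0},{"x":0,"y":0,"z":0,"ax":0,"ay":0,"az":0,"grip":0},{"x":0,"y":0,"z":0,"ax":0,"ay":0,"az":0,"grip":0}]' | grep -E "clock|ee_pos|contact"
python3 - <<'E'
from h import *
b=bot.grab_frame("scene");cv2.imwrite("pics/s7.png",b);a=cv2.imread("pics/s6.png")
def tm(src,dst,x,y,w,h,m=8):
    T=src[y-h:y+h+1,x-w:x+w+1];r=cv2.matchTemplate(dst[y-h-m:y+h+m+1,x-w-m:x+w+m+1],T,cv2.TM_CCOEFF_NORMED)
    _,v,_,l=cv2.minMaxLoc(r);return l[0]-m,l[1]-m,round(v,3)
print(tm(a,b,325,215,6,6),tm(a,b,324,235,14,10))
E
```

```text
clock: 16.58
ee_pos: [0.5603, -0.036, 0.257]
contact_force: [-0.7, 1.0, 7.7]
(0, 0, 0.915) (0, 0, 0.959)
```

```bash
python3 -m inch '[{"x":0,"y":0,"z":-2,"ax":0,"ay":0,"az":0,"grip":0},{"x":0,"y":0,"z":-2,"ax":0,"ay":0,"az":0,"grip":0},{"x":0,"y":0,"z":-2,"ax":0,"ay":0,"az":0,"grip":0},{"x":0,"y":0,"z":-2,"ax":0,"ay":0,"az":0,"grip":0},{"x":0,"y":0,"z":-2,"ax":0,"ay":0,"az":0,"grip":0},{"x":0,"y":0,"z":-2,"ax":0,"ay":0,"az":0,"grip":0},{"x":0,"y":0,"z":0,"ax":0,"ay":0,"az":0,"grip":0}]' | grep -E "clock|ee_pos|contact"
```

```text
clock: 17.22
ee_pos: [0.5603, -0.036, 0.2693]
contact_force: [-1.2, 2.7, 7.9]
```

```bash
python3 -m inch '[{"x":0,"y":0,"z":-2,"ax":0,"ay":0,"az":0,"grip":0},{"x":0,"y":0,"z":-2,"ax":0,"ay":0,"az":0,"grip":0},{"x":0,"y":0,"z":-2,"ax":0,"ay":0,"az":0,"grip":0},{"x":0,"y":0,"z":-2,"ax":0,"ay":0,"az":0,"grip":0},{"x":0,"y":0,"z":-2,"ax":0,"ay":0,"az":0,"grip":0},{"x":0,"y":0,"z":-2,"ax":0,"ay":0,"az":0,"grip":0},{"x":0,"y":0,"z":0,"ax":0,"ay":0,"az":0,"grip":0}]' | grep -E "clock|ee_pos|contact"
python3 - <<'E'
from h import *
b=bot.grab_frame("scene");cv2.imwrite("pics/s8.png",b);a=cv2.imread("pics/s6.png")
def tm(src,dst,x,y,w,h,m=14):
    T=src[y-h:y+h+1,x-w:x+w+1];r=cv2.matchTemplate(dst[y-h-m:y+h+m+1,x-w-m:x+w+m+1],T,cv2.TM_CCOEFF_NORMED)
    _,v,_,l=cv2.minMaxLoc(r);return l[0]-m,l[1]-m,round(v,3)
print("blade",tm(a,b,325,213,6,6),tm(a,b,325,207,6,6),"dish",tm(a,b,324,240,16,8,5))
E
```

```text
clock: 17.8
ee_pos: [0.5603, -0.036, 0.2813]
contact_force: [-1.0, 2.5, 7.4]
blade (0, 0, 0.649) (0, 0, 0.781) dish (0, 0, 0.961)
```

```bash
python3 -m inch '[{"x":0,"y":0,"z":-2,"ax":0,"ay":0,"az":0,"grip":0},{"x":0,"y":0,"z":-2,"ax":0,"ay":0,"az":0,"grip":0},{"x":0,"y":0,"z":-2,"ax":0,"ay":0,"az":0,"grip":0},{"x":0,"y":0,"z":-2,"ax":0,"ay":0,"az":0,"grip":0},{"x":0,"y":0,"z":-2,"ax":0,"ay":0,"az":0,"grip":0},{"x":0,"y":0,"z":-2,"ax":0,"ay":0,"az":0,"grip":0},{"x":0,"y":0,"z":-2,"ax":0,"ay":0,"az":0,"grip":0},{"x":0,"y":0,"z":-2,"ax":0,"ay":0,"az":0,"grip":0},{"x":0,"y":0,"z":-2,"ax":0,"ay":0,"az":0,"grip":0},{"x":0,"y":0,"z":-2,"ax":0,"ay":0,"az":0,"grip":0},{"x":0,"y":0,"z":-2,"ax":0,"ay":0,"az":0,"grip":0},{"x":0,"y":0,"z":-2,"ax":0,"ay":0,"az":0,"grip":0}]' | grep -E "clock|ee_pos|contact"
```

```text
clock: 18.85
ee_pos: [0.5603, -0.0359, 0.305]
contact_force: [-0.7, 1.9, 6.4]
```

```bash
python3 -m inch '[{"x":0,"y":0,"z":-2,"ax":0,"ay":0,"az":0,"grip":0},{"x":0,"y":0,"z":-2,"ax":0,"ay":0,"az":0,"grip":0},{"x":0,"y":0,"z":-2,"ax":0,"ay":0,"az":0,"grip":0},{"x":0,"y":0,"z":-2,"ax":0,"ay":0,"az":0,"grip":0},{"x":0,"y":0,"z":-2,"ax":0,"ay":0,"az":0,"grip":0},{"x":0,"y":0,"z":-2,"ax":0,"ay":0,"az":0,"grip":0},{"x":0,"y":0,"z":-2,"ax":0,"ay":0,"az":0,"grip":0},{"x":0,"y":0,"z":-2,"ax":0,"ay":0,"az":0,"grip":0},{"x":0,"y":0,"z":-2,"ax":0,"ay":0,"az":0,"grip":0},{"x":0,"y":0,"z":-2,"ax":0,"ay":0,"az":0,"grip":0},{"x":0,"y":0,"z":-1,"ax":0,"ay":0,"az":0,"grip":0},{"x":0,"y":0,"z":0,"ax":0,"ay":0,"az":0,"grip":0}]' | grep -E "clock|ee_pos|contact"
```

```text
clock: 19.85
ee_pos: [0.5603, -0.0359, 0.3261]
contact_force: [-1.3, 2.4, 6.9]
```

```bash
python3 -m inch '[{"x":0,"y":0,"z":-1,"ax":0,"ay":0,"az":0,"grip":0},{"x":0,"y":0,"z":-1,"ax":0,"ay":0,"az":0,"grip":0},{"x":0,"y":0,"z":-1,"ax":0,"ay":0,"az":0,"grip":0},{"x":0,"y":0,"z":-1,"ax":0,"ay":0,"az":0,"grip":0},{"x":0,"y":0,"z":0,"ax":0,"ay":0,"az":0,"grip":0},{"x":0,"y":0,"z":0,"ax":0,"ay":0,"az":0,"grip":0}]' | grep -E "clock|ee_pos|contact"
```

```text
clock: 20.35
ee_pos: [0.5603, -0.0359, 0.33]
contact_force: [-0.8, 1.6, 6.8]
```

```bash
python3 -m inch '[{"x":0,"y":0,"z":-1,"ax":0,"ay":0,"az":0,"grip":0},{"x":0,"y":0,"z":-1,"ax":0,"ay":0,"az":0,"grip":0},{"x":0,"y":0,"z":-1,"ax":0,"ay":0,"az":0,"grip":0},{"x":0,"y":0,"z":0,"ax":0,"ay":0,"az":0,"grip":0},{"x":0,"y":0,"z":0,"ax":0,"ay":0,"az":0,"grip":0}]' | grep -E "clock|ee_pos|contact"
```

```text
clock: 20.77
ee_pos: [0.5603, -0.0359, 0.333]
contact_force: [-0.5, 2.7, 6.8]
```

```bash
python3 -m inch '[{"x":0,"y":0,"z":-0.6,"ax":0,"ay":0,"az":0,"grip":0},{"x":0,"y":0,"z":0,"ax":0,"ay":0,"az":0,"grip":0},{"x":0,"y":0,"z":0,"ax":0,"ay":0,"az":0,"grip":0}]' | grep -E "clock|ee_pos|contact"
```

```text
clock: 21.02
ee_pos: [0.5602, -0.0359, 0.3333]
contact_force: [0.4, 1.7, 7.2]
```

```bash
python3 -m inch '[{"x":0,"y":0,"z":-0.6,"ax":0,"ay":0,"az":0,"grip":0},{"x":0,"y":0,"z":-0.4,"ax":0,"ay":0,"az":0,"grip":0},{"x":0,"y":0,"z":0,"ax":0,"ay":0,"az":0,"grip":0},{"x":0,"y":0,"z":0,"ax":0,"ay":0,"az":0,"grip":0}]' | grep -E "clock|ee_pos|contact"
```

```text
clock: 21.35
ee_pos: [0.5602, -0.036, 0.3334]
contact_force: [3.6, 2.4, -2.3]
```

```bash
python3 -m inch '[{"x":0,"y":0,"z":0,"ax":0,"ay":0,"az":0,"grip":0},{"x":0,"y":0,"z":0,"ax":0,"ay":0,"az":0,"grip":0},{"x":0,"y":0,"z":0,"ax":0,"ay":0,"az":0,"grip":0.25},{"x":0,"y":0,"z":0,"ax":0,"ay":0,"az":0,"grip":0.4},{"x":0,"y":0,"z":0,"ax":0,"ay":0,"az":0,"grip":0.6},{"x":0,"y":0,"z":0,"ax":0,"ay":0,"az":0,"grip":0.6},{"x":0,"y":0,"z":0,"ax":0,"ay":0,"az":0,"grip":0.6},{"x":0,"y":0,"z":0,"ax":0,"ay":0,"az":0,"grip":0.6},{"x":0,"y":0,"z":0,"ax":0,"ay":0,"az":0,"grip":0.6}]' 5
python3 -m inch '[{"x":0,"y":0,"z":-5,"ax":0,"ay":0,"az":0,"grip":0.6},{"x":0,"y":0,"z":-10,"ax":0,"ay":0,"az":0,"grip":0.6},{"x":0,"y":0,"z":-20,"ax":0,"ay":0,"az":0,"grip":0.6},{"x":0,"y":0,"z":-25,"ax":0,"ay":0,"az":0,"grip":0.6},{"x":0,"y":0,"z":-25,"ax":0,"ay":0,"az":0,"grip":0.6},{"x":0,"y":0,"z":0,"ax":0,"ay":0,"az":0,"grip":0.6},{"x":0,"y":0,"z":0,"ax":0,"ay":0,"az":0,"grip":0.6},{"x":0,"y":0,"z":0,"ax":0,"ay":0,"az":0,"grip":0.6},{"x":0,"y":0,"z":0,"ax":0,"ay":0,"az":0,"grip":0.6},{"x":0,"y":0,"z":0,"ax":0,"ay":0,"az":0,"grip":0.6}]'
python3 - <<'E'
from h import *
import subprocess
a=bot.grab_frame("scene")[140:260,290:370].astype(int)
for k in range(4):b=bot.grab_frame("scene")[140:260,290:370].astype(int)
print("motion",np.abs(a-b).mean(),np.abs(a-b).max())
t0=cv2.imread("pics/scene0.png"); b=bot.grab_frame("scene")
T=t0[203:217,318:332]; r=cv2.matchTemplate(b[150:240,300:350],T,cv2.TM_CCOEFF_NORMED);_,v,_,l=cv2.minMaxLoc(r);print("blade px from (318,203) to",l[0]+300,l[1]+150,v)
S=cam("scene");print(pr(S,(.565,-.046,.14)),pr(S,(.562,-.046,.222)))
E
```

```text
clock: 22.1
ee_pos: [0.5599, -0.0362, 0.3336]
ee_rot: [1.0, -0.001, -0.0, 0.0]
contact_force: [-0.1, -0.4, -0.2]
finger_gap: 0.0552
gripper_force: 0.0
clock: 22.93
ee_pos: [0.5597, -0.0361, 0.4178]
ee_rot: [1.0, -0.001, -0.001, -0.0]
contact_force: [0.1, 0.3, 0.3]
finger_gap: 0.0573
gripper_force: 0.0
motion 1.699375 22
blade px from (318,203) to 320 167 0.6074472069740295
[326.83609564 203.16519114] [329.45985191 179.56453871]
```

```bash
for k in 1; do python3 -m inch '[{"x":0,"y":0,"z":0,"ax":0,"ay":0,"az":0,"grip":0.6},{"x":0,"y":0,"z":0,"ax":0,"ay":0,"az":0,"grip":0.6},{"x":0,"y":0,"z":0,"ax":0,"ay":0,"az":0,"grip":0.6},{"x":0,"y":0,"z":0,"ax":0,"ay":0,"az":0,"grip":0.6},{"x":0,"y":0,"z":0,"ax":0,"ay":0,"az":0,"grip":0.6},{"x":0,"y":0,"z":0,"ax":0,"ay":0,"az":0,"grip":0.6},{"x":0,"y":0,"z":0,"ax":0,"ay":0,"az":0,"grip":0.6},{"x":0,"y":0,"z":0,"ax":0,"ay":0,"az":0,"grip":0.6},{"x":0,"y":0,"z":0,"ax":0,"ay":0,"az":0,"grip":0.6},{"x":0,"y":0,"z":0,"ax":0,"ay":0,"az":0,"grip":0.6},{"x":0,"y":0,"z":0,"ax":0,"ay":0,"az":0,"grip":0.6},{"x":0,"y":0,"z":0,"ax":0,"ay":0,"az":0,"grip":0.6}]' >/dev/null; python3 -m inch '[{"x":0,"y":0,"z":0,"ax":0,"ay":0,"az":0,"grip":0.6},{"x":0,"y":0,"z":0,"ax":0,"ay":0,"az":0,"grip":0.6},{"x":0,"y":0,"z":0,"ax":0,"ay":0,"az":0,"grip":0.6},{"x":0,"y":0,"z":0,"ax":0,"ay":0,"az":0,"grip":0.6},{"x":0,"y":0,"z":0,"ax":0,"ay":0,"az":0,"grip":0.6},{"x":0,"y":0,"z":0,"ax":0,"ay":0,"az":0,"grip":0.6},{"x":0,"y":0,"z":0,"ax":0,"ay":0,"az":0,"grip":0.6},{"x":0,"y":0,"z":0,"ax":0,"ay":0,"az":0,"grip":0.6}]' >/dev/null; done
python3 - <<'E'
from h import *
F=[bot.grab_frame("scene") for k in range(8)]
d=lambda a,b,s:round(float(np.abs(a[s].astype(int)-b[s]).mean()),2)
rack=np.s_[185:225,305:345];bg=np.s_[60:120,80:160];foot=np.s_[205:225,270:300]
print([(d(F[0],f,rack),d(F[0],f,bg),d(F[0],f,foot)) for f in F[1:]])
t0=cv2.imread("pics/scene0.png");b=F[-1]
T=t0[225:246,306:346]  # dish front
print("rack region changed vs s6", d(cv2.imread("pics/s6.png"),b,np.s_[185:235,305:345]))
# slides box: find bounding of change vs start
m=(cv2.GaussianBlur(cv2.absdiff(cv2.imread("pics/s6.png"),b),(3,3),0).max(2)>35)[150:260,295:360].astype(np.uint8)
n,_,st,c=cv2.connectedComponentsWithStats(m);print([(st[i].tolist()) for i in range(1,n) if st[i,4]>30],"offset 295,150")
S=cam("scene");print([pr(S,(x,-.046+y,.086)).round(0).tolist() for x in(.523,.607) for y in(-.028,.028)])
E
```

```text
[(1.55, 1.39, 1.56), (1.57, 1.4, 1.62), (1.52, 1.39, 1.58), (1.5, 1.38, 1.51), (1.52, 1.39, 1.54), (1.54, 1.37, 1.57), (1.53, 1.4, 1.61)]
rack region changed vs s6 13.83
[[0, 0, 65, 110, 2238], [36, 51, 14, 12, 54], [17, 58, 9, 12, 75], [1, 73, 10, 6, 41], [20, 73, 10, 7, 41], [30, 82, 8, 6, 33]] offset 295,150
[[342.0, 222.0], [327.0, 228.0], [324.0, 209.0], [310.0, 214.0]]
```

```bash
python3 -c "
from workcell import bot
print(bot.sign_off())"
```

```text
the job is handed in; nothing more can be done
None
```

I handed the job in: the steel rack should be hanging at rest on the hook above the white dish, with the hook home at the top and the gripper clear. That rests on force readings and image differences, since I had used all ten picture views before the lift, and `sign_off()` returned no verdict.

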